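# Sort metal offcuts and nest their trays

## Robot

A 6-joint arm with a two-finger parallel gripper is mounted at the origin on the work surface; the furniture and walls round the work are solid. World frame = base frame: x ahead of the robot, y to its left, z up, the work surface at z = 0. Lengths are in m, angles in rad, forces in N, time in s.
With the tool pointing down it reaches from about 0.25 to 0.725 m from the base axis. Payload 4 kg.
Tool frame: the origin (TCP) lies at the very end of the fingers, on their centre line; the grasp point (between the pads) lies 19 mm behind it; z points along the fingers, y is the line along which they close (so a half turn about z gives the same grasp; the last joint's range is limited). The gripper opens to 85 mm and grips with 20 to 120 N. Pads are 22 mm wide; open, the fingers measure 114 mm over their backs; the gripper's body (76 mm by 85 mm) begins 54 mm behind the grasp point. The pads swing forward as they close: fully open they stand 13 mm farther back than shut.
Start: joints at [-1.131, 0.241, 0.005, 1.335, 0, 1.571], TCP at [0.213, -0.452, 0.231] pointing down, gripper open.
Joint ranges: [-2.72, 2.72], [-1.05, 1.87], [-1.09, 1.28], [-1.99, 2.15], [-1.42, 1.44], [-3.14, 3.14]. Speed limits (rad/s): [2.79, 2.79, 3.14, 3.14, 3.14, 3.14].

## Interface

Orientations are given as a unit quaternion [x, y, z, w].
In Python, from workcell import bot, vision, workorder, boxes_of gives the robot as it stands.
- The arm moves only by the tool send_rows, never from a script. Its argument "motion" is text: rows parted by semicolons, each of 5 numbers parted by spaces: the closure, from -1 (fully open) to 1 (shut), so that 0 is half open, then the shift along the tool's x, y, z in cm, then the turn about the tool's z in rad. In form: claw x y z twist; .... A call has 1 to 5 rows; each row is the pose to reach, as a shift and turn from the pose commanded when the call began, along the tool's axes at that moment; what a row does not reach only later rows make up. A row lasts 1/10 s, in which the tool goes at most 50 mm and 8.59 degrees, less where a joint would pass 70% of its speed; a pose out of reach is approached as far as the arm can. A call with a gripper value outside its range is refused whole. The fingers move at their own pace and stop on an object; the grip force is fixed at half the most. Time passes only in rows, so rows that repeat a pose let the fingers close. It gives the time, the measured TCP pose, the force, the opening and the grip force at its end, in the units of the state.
- bot.get_obs(): the state, without advancing time (a new reading comes with each control period).
- vision.camera(name): name is "scene" or "top"; returns the picture (400x640x3 uint8, red, green, blue); there is no depth.
- vision.camera_model(name): a dict with "fov_y" (degrees; the focal length in pixels is half the picture's height over the tangent of half this angle, whatever the lens; pixels are square), "cx", "cy" (the principal point, pixels), "world_from_camera" (4x4, takes a point from camera to world coordinates). Camera axes: x right, y down, z forward; pixel columns grow to the right and rows downward; lengths in m; the calibration is good to about 2 mm. A picture is of the moment at which its call begins. camera_model takes no time and is no camera call.
- workorder.job_done(): hands the job in; it is judged then, once.
Trained networks look in the newest picture that a camera, given by its name, has taken for a name from the list of things; names that differ only in an ending like _2 or _b are one class to them, and where a whole thing is asked for, a point or a joint stands for the part that bears it (a point fixed in the world has none). Each returns a list of dicts, best first, with "conf" (0 to 1); they miss things now and then, are a little off and sometimes report something else, mostly with a low value. They report only what shows in the picture. A call takes as long as a camera call. They do not tell look-alikes from the thing itself.
- boxes_of(camera, target): "rect" ([centre column, centre row, width, height] in pixels, round what is visible of it).
The state is a dict: "clock": time; "joint_pos": joint angles; "joint_vel": joint speeds; "tau": joint torques, N m; "eef_pos": TCP position; "tool_rot": TCP orientation; "ft_force": force on the tool from outside, world axes, zero at the start; "ft_torque": the same for the moment, N m; "grip_width": finger opening in m; "grasp_force": force on a finger pad.
Only numpy, scipy, OpenCV 4.12 (cv2) and the standard library are available. Lean on these libraries where they do the work, as an engineer would, in place of code of your own. Each camera call takes 0.05 s, during which the arm holds its last target. There are 200 camera calls.

## Task

The offcuts of bar got mixed on the bench: put the brass, copper and silver bar each into the tray whose floor carries a chip of the same metal, so that nothing goes to the melt contaminated. Only when all three lie in their trays on the bench, close up the set with their clipped corners in line, so that each skirt drops fully over the rim below: the copper tray onto the brass tray, which stays on the bench, and then the silver tray, which is wanted first, on top. Leave the jar, the loupe and the dapping block where they are.

Things in the scene. Friction and masses are not known exactly. Their poses are not given: they have to be found in the camera images.
- brass_tray: Loose dark grey stacking tray, a chip of yellow brass (36 x 50 mm) riveted to its floor. All three trays are alike: 64 (x) x 112 (y) x 28 mm, 0.16 kg. Origin at the centre of the underside (z = 0 on the bench), y along the length. The +x +y corner is clipped by 20 mm; at the start all three corners point roughly ahead, away from the robot.
- copper_tray: Loose dark grey stacking tray, a chip of reddish copper (36 x 50 mm) riveted to its floor. The lowest 13 mm are an upright skirt, 64 x 112 mm, hollow below, 10 mm deep inside: grip it across x. Floor top at z = 13 mm. The bay wall stands 4 mm inside the skirt's face; open bay 49 x 97 mm, 15 mm deep; rim at z = 28 mm, tapered to take a skirt up to 4 mm off centre; then 1.5 mm play all round.
- silver_tray: Loose dark grey stacking tray, a chip of white silver (36 x 50 mm) riveted to its floor. Shaped like the other two. Nested, a tray's origin is straight above that of the tray below and 18 mm higher, same yaw, clipped corners in line; turned end for end, the square corner keeps it from going down.
- brass_bar: Loose offcut of brass bar stock, yellowish, the thickest, 12 x 70 x 12 mm (x, y, z), long axis y, origin at the centre of its underside, lying flat on the bench. It is lower than the bay is deep; let go with the fingertips just above the tray's rim it drops in.
- copper_bar: Loose offcut of copper bar stock, reddish pink, the shortest and flattest, 10 x 55 x 6 mm (x, y, z), long axis y, origin at the centre of its underside, lying flat on the bench. It is lower than the bay is deep; let go with the fingertips just above the tray's rim it drops in.
- silver_bar: Loose offcut of silver bar stock, light grey, the longest, 9 x 85 x 9 mm (x, y, z), long axis y, origin at the centre of its underside, lying flat on the bench. It is lower than the bay is deep; let go with the fingertips just above the tray's rim it drops in.
- rivet_jar: Bystander: glass jar of rivets with a red lid, 52 mm wide, 76 mm high, standing beyond the trays; origin at the centre of its underside. Leave it standing where it is. (The wooden leather rack to the left of the work is 0.31 m high and the heater behind it 0.36 m: come over the rack, not through it.)
- loupe: Bystander: black eye loupe with a pale tab, 31 x 70 x 20 mm, lying to the right of the work; origin at the centre of its underside. Leave it where it is.
- dapping_block: Bystander: 50 mm steel cube with round hollows; origin at the centre of its underside. Leave it where it is.
Things that resemble listed ones, but are neither listed nor needed, are in the scene too. Leave any turquoise look-alike of the brass_bar alone.

How it is judged:
On the way, in this order (a step that is already met when the one before it is completed fails the run):
1. each bar lies released in the tray of its own metal, the trays standing apart on the bench (x of brass_bar in the frame of brass_tray between -0.028 and 0.028 m and y of brass_bar in the frame of brass_tray between -0.05 and 0.05 m and z of brass_bar in the frame of brass_tray between 0.01 and 0.027 m and x of copper_bar in the frame of copper_tray between -0.028 and 0.028 m and y of copper_bar in the frame of copper_tray between -0.05 and 0.05 m and z of copper_bar in the frame of copper_tray between 0.01 and 0.027 m and x of silver_bar in the frame of silver_tray between -0.028 and 0.028 m and y of silver_bar in the frame of silver_tray between -0.05 and 0.05 m and z of silver_bar in the frame of silver_tray between 0.01 and 0.027 m and height (world z) of each of brass_tray, copper_tray, silver_tray below 0.004 m and angle between each of brass_tray, copper_tray, silver_tray's own z axis and vertical below 0.04 rad and contact force between the fingers and brass_bar below 0.1 N and contact force between the fingers and copper_bar below 0.1 N and contact force between the fingers and silver_bar below 0.1 N), for 0.2 s.
2. the copper tray is nested on the brass tray with its bar in it (horizontal distance between copper_tray and brass_tray below 0.005 m and z of copper_tray in the frame of brass_tray between 0.0165 and 0.0195 m and angle between the y axis of copper_tray and the y axis of brass_tray, either way round below 0.07 rad and angle between copper_tray's own z axis and vertical below 0.04 rad and x of copper_bar in the frame of copper_tray between -0.028 and 0.028 m and y of copper_bar in the frame of copper_tray between -0.05 and 0.05 m and z of copper_bar in the frame of copper_tray between 0.01 and 0.027 m and x of brass_bar in the frame of brass_tray between -0.028 and 0.028 m and y of brass_bar in the frame of brass_tray between -0.05 and 0.05 m and z of brass_bar in the frame of brass_tray between 0.01 and 0.027 m), for 0.2 s.
At the end, for the whole second after the job is handed in: Brass tray flat on the bench, copper nested on it, silver on that: each centred within 5 mm on the one below, 18 +- 1.5 mm higher, axes within 0.07 rad, tilt under 0.04 rad; each bar inside the bay of its own metal's tray; all at rest (0.02 m/s) (all of step 2 and horizontal distance between silver_tray and copper_tray below 0.005 m and z of silver_tray in the frame of copper_tray between 0.0165 and 0.0195 m and angle between the y axis of silver_tray and the y axis of copper_tray, either way round below 0.07 rad and angle between each of silver_tray, brass_tray's own z axis and vertical below 0.04 rad and x of silver_bar in the frame of silver_tray between -0.028 and 0.028 m and y of silver_bar in the frame of silver_tray between -0.05 and 0.05 m and z of silver_bar in the frame of silver_tray between 0.01 and 0.027 m and height (world z) of brass_tray between -0.004 and 0.004 m and linear speed of each of brass_bar, brass_tray, copper_bar, copper_tray, silver_bar, silver_tray below 0.02 m/s); the robot touches nothing.
It fails at once if the rivet jar is disturbed (moved more than 25 mm) (distance of rivet_jar from where it was at the start of the episode above 0.025 m).
It fails at once if the loupe is disturbed (moved more than 25 mm) (distance of loupe from where it was at the start of the episode above 0.025 m).
It fails at once if the dapping block is disturbed (moved more than 25 mm) (distance of dapping_block from where it was at the start of the episode above 0.025 m).
It also fails if it takes over 123 s, if anything falls off the work surface, if the arm or the gripper's body presses on something with over 40 N, if the wrist force passes 120 N, or if a joint passes its speed limit or range.

## Working session

There is one attempt and no reset: what is moved stays moved. The work goes in short steps, Python scripts to look and compute and a tool call to move; the robot and the scene stay as the last step left them, time stands still between calls to the robot, and variables do not carry over. Pictures are saved under pics/ and viewed, at most 14 in all, crops included, and the job is handed in when it is done.

Besides the shell and the picture viewer there is one more tool, called by a JSON object that holds its "op" and its "data". send_rows: Moves the arm, as the interface text tells. Its arguments: {"type":"object","properties":{"motion":{"type":"string"}},"required":["motion"]}

```bash
mkdir -p pics; ls; python3 - <<'E'
from workcell import bot, vision
import cv2,numpy as np
for n in("scene","top"):
    im=vision.camera(n); cv2.imwrite(f"pics/{n}0.png",im[:,:,::-1])
    m=vision.camera_model(n); print(n,m["fov_y"],m["cx"],m["cy"],np.round(m["world_from_camera"],4).tolist())
o=bot.get_obs(); print({k:np.round(v,3).tolist() for k,v in o.items()})
E
```

```text
pics
scene 45.42512820096212 329.07585213521065 203.67866189163558 [[0.8749, -0.3217, 0.362, 0.1007], [-0.4843, -0.5735, 0.6608, -0.9662], [-0.005, -0.7534, -0.6576, 0.6283], [0.0, 0.0, 0.0, 1.0]]
top 50.958449771178 319.8811055245259 200.68266475263118 [[-0.021, -0.9927, 0.119, 0.3242], [-0.9995, 0.0239, 0.0224, -0.3551], [-0.0251, -0.1184, -0.9926, 0.9855], [0.0, 0.0, 0.0, 1.0]]
{'clock': 0.1, 'joint_pos': [-1.131, 0.241, 0.004, 1.335, -0.0, 1.571], 'joint_vel': [-0.001, -0.002, 0.002, 0.001, -0.001, -0.001], 'tau': [-0.001, -37.314, 25.301, 0.011, -0.0, 0.0], 'eef_pos': [0.213, -0.452, 0.231], 'tool_rot': [0.976, 0.218, -0.0, -0.001], 'ft_force': [0.356, 1.226, -0.02], 'ft_torque': [0.009, 0.028, 0.001], 'grasp_force': 0.0, 'grip_width': 0.086}
```

View pics/scene0.png

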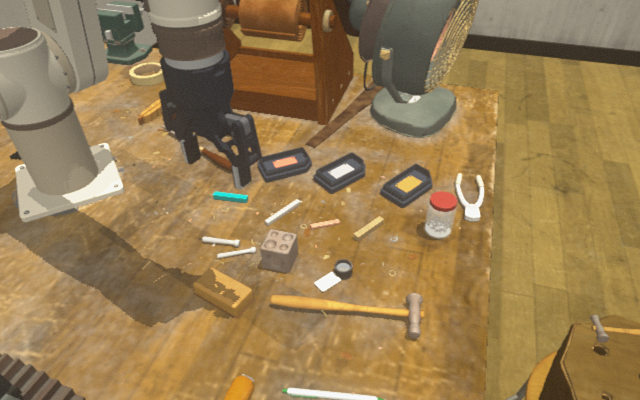

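View pics/top0.png

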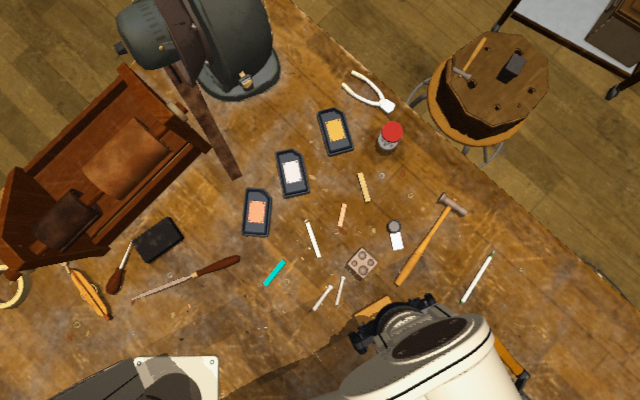

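Top view: the trays stand at copper (257,212), silver (292,173) and brass (336,131). The yellowish bar is at (363,187), the reddish one at (342,215) and the long light grey one at (313,238). The look-alikes are a turquoise bar (274,273) and two short pale pins (323,297) and (340,290). I'll check these in one enlarged crop.

```bash
python3 - <<'E'
import cv2
im=cv2.imread("pics/top0.png")[95:320,230:420]
cv2.imwrite("pics/crop0.png",cv2.resize(im,None,fx=2.6,fy=2.6,interpolation=cv2.INTER_CUBIC))
im=cv2.imread("pics/scene0.png")[140:285,195:495]
cv2.imwrite("pics/crop1.png",cv2.resize(im,None,fx=2.6,fy=2.6,interpolation=cv2.INTER_CUBIC))
E
```

```text
(no output)
```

View pics/crop0.png

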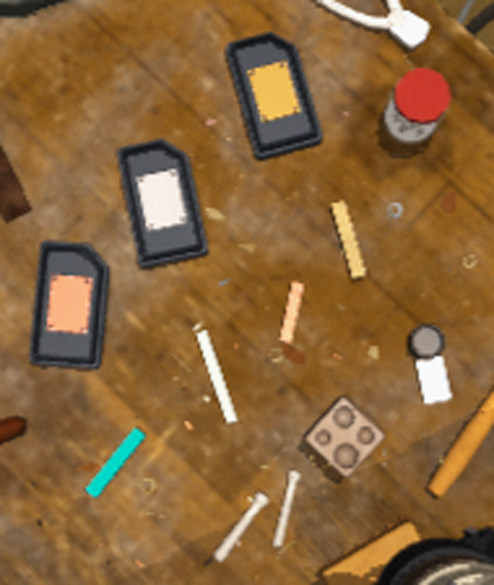

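View pics/crop1.png

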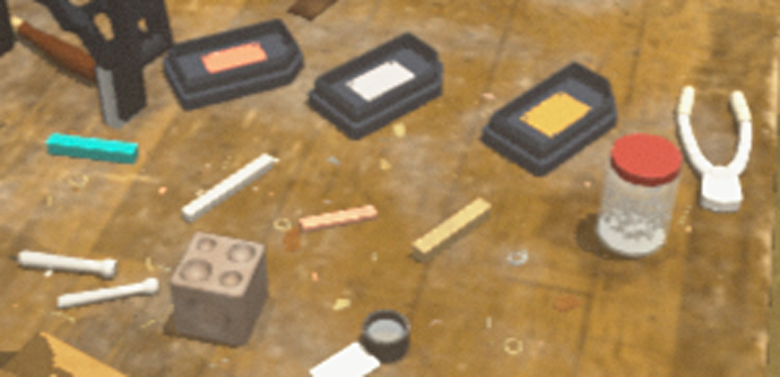

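The enlarged crops settle the three bars: yellow brass (363,187), pink copper (342,215) and long pale grey silver (313,238). The two pale pins have heads and taper, and the turquoise bar is the decoy, so I leave those alone. All clipped corners point ahead and to the right.

```bash
cat > h.py <<'E'
import numpy as np, cv2
from workcell import bot, vision
from scipy.optimize import least_squares
def cam(n):
    m=vision.camera_model(n); f=200/np.tan(np.radians(m["fov_y"])/2); return f,m["cx"],m["cy"],np.array(m["world_from_camera"])
C={n:cam(n) for n in("scene","top")}
def ray(n,uv):
    f,cx,cy,T=C[n]; d=T[:3,:3]@np.array([(uv[0]-cx)/f,(uv[1]-cy)/f,1]); return T[:3,3],d
def onz(n,uv,z):
    o,d=ray(n,uv); return o+d*(z-o[2])/d[2]
def proj(n,P):
    f,cx,cy,T=C[n]; p=(np.atleast_2d(P)-T[:3,3])@T[:3,:3]; return np.c_[f*p[:,0]/p[:,2]+cx,f*p[:,1]/p[:,2]+cy]
def tri(a,b):
    (o1,d1),(o2,d2)=ray("scene",a),ray("top",b)
    s=np.linalg.lstsq(np.c_[d1,-d2],o2-o1,rcond=None)[0]; p,q=o1+s[0]*d1,o2+s[1]*d2
    return (p+q)/2,np.linalg.norm(p-q)
def blob(im,seed,tol=22,r=30):
    """mean centre and contour of the region like the seed pixel (Lab), local window"""
    lab=cv2.cvtColor(im,cv2.COLOR_RGB2LAB).astype(int); x,y=seed
    ref=np.median(lab[y-1:y+2,x-1:x+2].reshape(-1,3),0); d=np.linalg.norm((lab-ref)*[.5,1,1],axis=2)
    m=(d<tol).astype(np.uint8); w=np.zeros_like(m); w[y-r:y+r,x-r:x+r]=1; m*=w
    _,l=cv2.connectedComponents(m); m=(l==l[y,x]); ys,xs=np.nonzero(m)
    return np.array([xs.mean(),ys.mean()]),np.c_[xs,ys]
def yaw_of(pts,n,z):
    P=np.array([onz(n,p,z)[:2] for p in pts]); w,v=np.linalg.eigh(np.cov(P.T)); a=np.arctan2(v[1,1],v[0,1])
    L=np.sqrt(12*w); return (a+np.pi/2)%np.pi-np.pi/2, L
def go(x,y,z,yaw):
    o=bot.get_obs(); q=o["tool_rot"]; R=np.eye(3)
    from scipy.spatial.transform import Rotation as Ro
    R=Ro.from_quat(q).as_matrix(); y0=np.arctan2(R[1,0],R[0,0]); d=R.T@(np.array([x,y,z])-o["eef_pos"])
    print("shift cm",np.round(d*100,2),"twist",round(-((yaw-y0+np.pi/2)%np.pi-np.pi/2),3),"now",np.round(o["eef_pos"],4),"yaw",round(y0,3))
E
python3 - <<'E'
from h import *
S=cv2.imread("pics/scene0.png")[:,:,::-1];T=cv2.imread("pics/top0.png")[:,:,::-1]
for k,s,t,z in [("brassbar",(368,227),(363,187),.012),("copperbar",(325,223),(342,215),.006),("silverbar",(283,211),(313,238),.009),
  ("brasschip",(408,184),(336,131),.013),("copperchip",(285,162),(257,212),.013),("silverchip",(342,171),(292,173),.013),("turq",(230,197),(274,273),.012)]:
    a,pa=blob(S,s);b,pb=blob(T,t); P,e=tri(a,b); y,L=yaw_of(pb,"top",z); y2,L2=yaw_of(pa,"scene",z)
    print(k,len(pa),len(pb),"P",np.round(P,4),"res",round(e,4),"top@z",np.round(onz("top",b,z)[:2],4),"scene@z",np.round(onz("scene",a,z)[:2],4),"yaw",round(y,3),round(y2,3),"L",np.round(L,3),np.round(L2,3))
E
```

```text
brassbar 184 156 P [ 0.473  -0.4368  0.0108] res 0.0018 top@z [ 0.472  -0.4363] scene@z [ 0.4732 -0.4381] yaw 0.244 0.249 L [0.013 0.069] [0.013 0.072]
copperbar 105 94 P [ 0.4084 -0.3837  0.0054] res 0.0029 top@z [ 0.407  -0.3831] scene@z [ 0.4095 -0.3848] yaw -0.227 -0.252 L [0.01  0.053] [0.01  0.055]
silverbar 155 130 P [ 0.3523 -0.3149  0.0078] res 0.0024 top@z [ 0.3511 -0.3146] scene@z [ 0.353  -0.3166] yaw 0.319 0.31 L [0.008 0.084] [0.01  0.088]
brasschip 229 279 P [ 0.6108 -0.3725  0.0138] res 0.0013 top@z [ 0.6104 -0.3722] scene@z [ 0.6121 -0.372 ] yaw 0.26 0.256 L [0.034 0.047] [0.031 0.049]
copperchip 146 310 P [ 0.4189 -0.1849  0.0181] res 0.0006 top@z [ 0.4192 -0.1839] scene@z [ 0.4219 -0.1785] yaw -0.116 -0.114 L [0.035 0.048] [0.024 0.049]
silverchip 189 295 P [ 0.5114 -0.268   0.0152] res 0.0006 top@z [ 0.5115 -0.2677] scene@z [ 0.5132 -0.2656] yaw 0.189 0.183 L [0.034 0.048] [0.028 0.05 ]
turq 107 151 P [ 0.2781 -0.2224  0.0018] res 0.0031 top@z [ 0.2771 -0.2233] scene@z [ 0.2766 -0.2351] yaw -0.691 -0.676 L [0.012 0.07 ] [0.012 0.071]
```

```bash
python3 -c "
from h import *
go(.4728,-.437,.10,.246)"
```

```text
shift cm [24.18  9.75 13.03] twist 0.194 now [ 0.2126 -0.4519  0.2305] yaw 0.44
```

{"op": "send_rows", "data": {"motion": "0 4 1.6 2 0.05; 0 8 3.2 4.4 0.1; 0 12 4.8 6.6 0.15; 0 16 6.4 8.8 0.194; 0 20 8 11 0.194"}}

```text
clock: 0.6
eef_pos: [0.4293, -0.4391, 0.1199]
tool_rot: [0.993, 0.122, -0.0, -0.0]
ft_force: [0.6, -1.4, 1.2]
grip_width: 0.043
grasp_force: 0.0
```

```bash
python3 -c "
from h import *
go(.4728,-.437,.002,.246)"
```

```text
shift cm [ 4.28  0.86 11.78] twist -0.001 now [ 0.4293 -0.4391  0.1199] yaw 0.245
```

{"op": "send_rows", "data": {"motion": "0 2.5 0.5 3 0; 0 4.3 0.86 6 0; 0 4.3 0.86 8 0; 0 4.3 0.86 9.5 0; 0 4.3 0.86 9.5 0"}}

```text
clock: 1.1
eef_pos: [0.4698, -0.4353, 0.0225]
tool_rot: [0.992, 0.123, -0.002, -0.003]
ft_force: [-1.3, 0.3, -0.3]
grip_width: 0.0429
grasp_force: 0.0
```

```bash
python3 -c "
from h import *
go(.4728,-.437,.002,.246)
im=vision.camera('scene');cv2.imwrite('pics/a.png',im[:,:,::-1])
im=vision.camera('top');cv2.imwrite('pics/a2.png',im[:,:,::-1])
a=cv2.imread('pics/a.png')[130:280,270:470];b=cv2.imread('pics/a2.png')[90:240,260:460]
cv2.imwrite('pics/ac.png',np.hstack([cv2.resize(v,None,fx=2,fy=2,interpolation=cv2.INTER_CUBIC) for v in(a,b)]))
"
```

```text
shift cm [0.26 0.25 2.04] twist 0.0 now [ 0.4698 -0.4353  0.0225] yaw 0.246
```

View pics/ac.png

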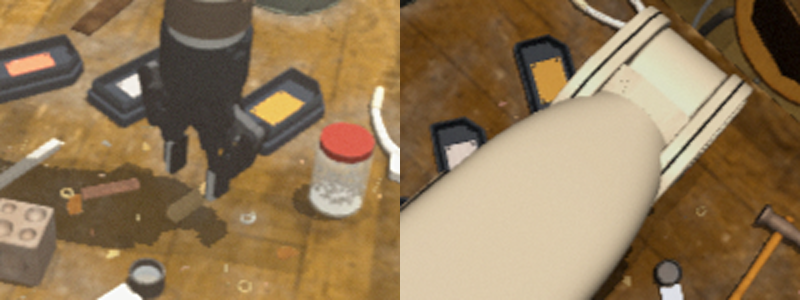

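The view shows the fingers straddling the brass bar (bar near scene pixel (363,232), fingertips around (357,212) and (377,225)), with nothing else close by. I'm going on down.

{"op": "send_rows", "data": {"motion": "0 0 0 1 0; 0 0 0 1.8 0; 0 0 0 2.1 0; 0 0 0 2.1 0; 0 0 0 2.1 0"}}

```text
clock: 1.7
eef_pos: [0.4717, -0.4376, 0.0054]
tool_rot: [0.992, 0.123, 0.0, 0.0]
ft_force: [0.2, -0.2, -0.6]
grip_width: 0.0425
grasp_force: 0.0
```

```bash
python3 -c "
from h import *
go(.4728,-.437,.002,.246)"
```

```text
shift cm [ 0.12 -0.04  0.34] twist -0.0 now [ 0.4717 -0.4376  0.0054] yaw 0.246
```

{"op": "send_rows", "data": {"motion": "0 0.1 0 0.3 0; 1 0.1 0 0.3 0; 1 0.1 0 0.3 0; 1 0.1 0 0.3 0; 1 0.1 0 0.3 0"}}

```text
clock: 2.2
eef_pos: [0.4729, -0.4374, 0.0026]
tool_rot: [0.992, 0.123, 0.0, 0.0]
ft_force: [-0.3, 0.4, 0.9]
grip_width: 0.0098
grasp_force: 60.5
```

{"op": "send_rows", "data": {"motion": "1 0 0 0 0; 1 0 0 0 0; 1 0 0 -2 0; 1 0 0 -5 0; 1 0 0 -8 0"}}

```text
clock: 2.7
eef_pos: [0.4719, -0.4366, 0.082]
tool_rot: [0.992, 0.123, -0.001, -0.001]
ft_force: [0.0, -0.7, -0.5]
grip_width: 0.0099
grasp_force: 60.3
```

```bash
python3 -c "
from h import *
go(.611,-.3722,.09,.258)"
```

```text
shift cm [15.06 -2.87 -0.82] twist -0.012 now [ 0.4719 -0.4366  0.082 ] yaw 0.246
```

{"op": "send_rows", "data": {"motion": "1 4 -0.8 -0.4 0; 1 8 -1.6 -0.8 0; 1 12 -2.4 -0.8 0; 1 14 -2.8 -0.8 -0.01; 1 15.1 -2.9 -0.8 -0.01"}}

```text
clock: 3.2
eef_pos: [0.6137, -0.3706, 0.0895]
tool_rot: [0.992, 0.129, -0.0, -0.0]
ft_force: [0.2, 0.9, -0.6]
grip_width: 0.0098
grasp_force: 60.3
```

```bash
python3 -c "
from h import *
a=vision.camera('scene');b=vision.camera('top')
a=a[110:260,330:480,::-1];b=b[90:240,260:460,::-1]
cv2.imwrite('pics/b.png',np.hstack([cv2.resize(v,None,fx=2.2,fy=2.2,interpolation=cv2.INTER_CUBIC) for v in(a,b)]))
go(.611,-.3722,.033,.258)
"
```

```text
shift cm [-0.19  0.02  5.64] twist -0.001 now [ 0.6128 -0.3715  0.0894] yaw 0.257
```

View pics/b.png

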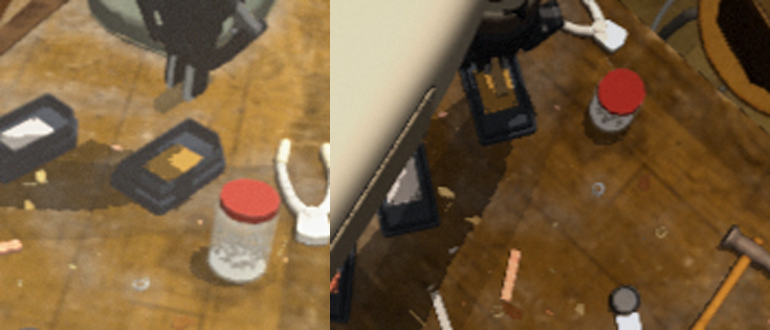

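The brass bar is held and sits over the brass tray's bay. Lowering and letting go.

{"op": "send_rows", "data": {"motion": "1 -0.1 0 2.5 0; 1 -0.2 0 4.5 0; 1 -0.2 0 5.6 0; 1 -0.2 0 5.7 0; 1 -0.2 0 5.7 0"}}

```text
clock: 3.8
eef_pos: [0.6096, -0.3737, 0.0336]
tool_rot: [0.992, 0.127, -0.0, 0.0]
ft_force: [0.5, 0.2, -0.8]
grip_width: 0.0103
grasp_force: 60.3
```

{"op": "send_rows", "data": {"motion": "1 0 0 0 0; 0 0 0 0 0; 0 0 0 0 0; 0 0 0 0 0; 0 0 0 -3 0"}}

```text
clock: 4.3
eef_pos: [0.6071, -0.3709, 0.0585]
tool_rot: [0.992, 0.128, -0.004, -0.003]
ft_force: [-1.3, 0.7, -1.4]
grip_width: 0.0427
grasp_force: 0.0
```

{"op": "send_rows", "data": {"motion": "0 -3 0 -2 0; 0 -7 0 -3 0; 0 -11 0.0 -3 0; 0 -15 0 -3 0; 0 -19 0 -3 0"}}

```text
clock: 4.8
eef_pos: [0.4251, -0.4213, 0.094]
tool_rot: [0.992, 0.128, 0.0, 0.001]
ft_force: [-0.1, -0.2, 0.4]
grip_width: 0.0426
grasp_force: 0.0
```

```bash
python3 -c "
from h import *
go(.4082,-.384,.045,-.24)"
```

```text
shift cm [-0.69 -4.04  4.89] twist 0.496 now [ 0.4251 -0.4213  0.094 ] yaw 0.256
```

{"op": "send_rows", "data": {"motion": "0 -0.2 -1 1 0.12; 0 -0.4 -2 2 0.25; 0 -0.7 -4 3 0.38; 0 -0.7 -4 4.5 0.496; 0 -0.7 -4 4.9 0.496"}}

```text
clock: 5.3
eef_pos: [0.4086, -0.383, 0.0434]
tool_rot: [0.993, -0.119, -0.001, -0.001]
ft_force: [0.1, 0.4, 0.0]
grip_width: 0.0425
grasp_force: 0.0
```

{"op": "send_rows", "data": {"motion": "0 0 0 1 0; 0 0 0 2 0; 0 0 0 2.8 0; 0 0 0 2.8 0; 0 0 0 2.8 0"}}

```text
clock: 5.8
eef_pos: [0.4094, -0.3841, 0.016]
tool_rot: [0.993, -0.12, -0.0, -0.0]
ft_force: [-0.2, -0.1, 0.5]
grip_width: 0.0426
grasp_force: 0.0
```

```bash
python3 -c "
from h import *
go(.4082,-.384,.002,-.24)"
```

```text
shift cm [-0.12  0.02  1.4 ] twist 0.0 now [ 0.4094 -0.3841  0.016 ] yaw -0.24
```

{"op": "send_rows", "data": {"motion": "0 -0.1 0 0.8 0; 0 -0.1 0 1.4 0; 0 -0.1 0 1.4 0; 1 -0.1 0 1.4 0; 1 -0.1 0 1.4 0"}}

```text
clock: 6.3
eef_pos: [0.4086, -0.3839, 0.0024]
tool_rot: [0.993, -0.12, 0.0, 0.0]
ft_force: [-0.3, 0.0, 0.8]
grip_width: 0.0144
grasp_force: 0.0
```

{"op": "send_rows", "data": {"motion": "1 0 0 0 0; 1 0 0 0 0; 1 0 0 -2 0; 1 0 0 -5 0; 1 0 0 -8 0"}}

```text
clock: 6.8
eef_pos: [0.408, -0.3833, 0.0826]
tool_rot: [0.993, -0.12, -0.001, -0.001]
ft_force: [0.5, 0.3, -1.4]
grip_width: 0.0068
grasp_force: 58.7
```

```bash
python3 -c "
from h import *
go(.4195,-.184,.082,-.115)"
```

```text
shift cm [ -3.62 -19.64   0.08] twist -0.125 now [ 0.408  -0.3833  0.0826] yaw -0.24
```

Gripped at 6.8 mm (the brass bar also read about 2 mm narrow). Carrying it to the copper tray.

{"op": "send_rows", "data": {"motion": "1 -0.7 -4 0 -0.03; 1 -1.5 -8 0 -0.06; 1 -2.2 -12 0 -0.09; 1 -3 -16 0 -0.125; 1 -3.6 -19.6 0 -0.125"}}

```text
clock: 7.3
eef_pos: [0.4197, -0.1831, 0.0824]
tool_rot: [0.998, -0.057, 0.0, -0.0]
ft_force: [1.1, -0.1, -1.1]
grip_width: 0.0074
grasp_force: 58.7
```

```bash
python3 -c "
from h import *
a=vision.camera('scene');b=vision.camera('top')
a=a[110:260,230:430,::-1];b=b[90:240,220:400,::-1]
cv2.imwrite('pics/c.png',np.hstack([cv2.resize(v,None,fx=2.1,fy=2.1,interpolation=cv2.INTER_CUBIC) for v in(a,b)]))
go(.4195,-.184,.033,-.115)
"
```

```text
shift cm [0.05 0.31 4.92] twist 0.005 now [ 0.4194 -0.181   0.0822] yaw -0.11
```

View pics/c.png

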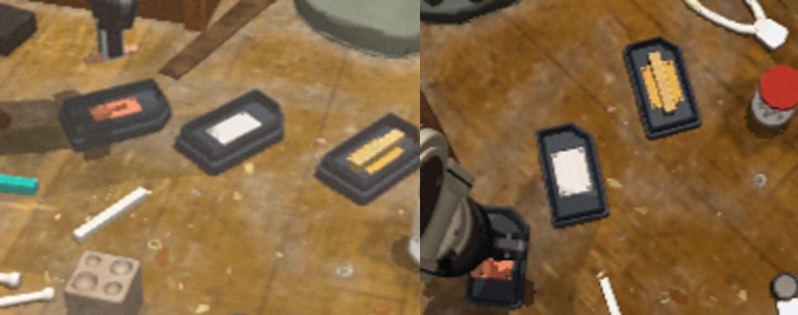

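The brass bar lies in the brass tray's bay (top pixel about (335,131)). The copper bar is held over the copper tray. Lowering and letting go.

{"op": "send_rows", "data": {"motion": "1 0 0.2 2.5 0; 1 0 0.2 4.2 0; 1 0 0.2 4.9 0; 1 0 0.2 4.9 0; 1 0 0.2 4.9 0"}}

```text
clock: 7.9
eef_pos: [0.4203, -0.1875, 0.0337]
tool_rot: [0.998, -0.058, 0.0, 0.0]
ft_force: [-0.1, -0.6, -0.6]
grip_width: 0.007
grasp_force: 58.8
```

{"op": "send_rows", "data": {"motion": "1 0 0 0 0; 0 0 0 0 0; 0 0 0 0 0; 0 0 0 0 0; 0 0 0 -3 0"}}

```text
clock: 8.4
eef_pos: [0.4169, -0.1855, 0.0607]
tool_rot: [0.998, -0.058, -0.004, -0.001]
ft_force: [-0.9, 0.5, -0.2]
grip_width: 0.0423
grasp_force: 0.0
```

{"op": "send_rows", "data": {"motion": "0 0 1.5 -3 -0.1; 0 -1 5 -3 -0.2; 0 -3 8 -3 -0.3; 0 -5 11 -3 -0.43; 0 -7 13 -3 -0.43"}}

```text
clock: 8.9
eef_pos: [0.3347, -0.3097, 0.0937]
tool_rot: [0.988, 0.157, 0.0, 0.001]
ft_force: [0.2, -0.0, -0.7]
grip_width: 0.0428
grasp_force: 0.0
```

```bash
python3 -c "
from h import *
go(.3522,-.3157,.045,.315)"
```

```text
shift cm [1.47 1.1  4.87] twist 0.001 now [ 0.3347 -0.3097  0.0937] yaw 0.316
```

{"op": "send_rows", "data": {"motion": "0 0.7 0.5 2 0; 0 1.5 1.1 4 0; 0 1.5 1.1 5.5 0; 0 1.5 1.1 6.5 0; 0 1.5 1.1 6.5 0"}}

```text
clock: 9.4
eef_pos: [0.352, -0.3128, 0.027]
tool_rot: [0.988, 0.157, -0.001, -0.001]
ft_force: [-0.6, 1.0, -0.3]
grip_width: 0.0428
grasp_force: 0.0
```

{"op": "send_rows", "data": {"motion": "0 0 0 0 0; 0 0 0 0 0; 0 0 0 0 0"}}

```text
clock: 9.7
eef_pos: [0.3536, -0.3142, 0.0291]
tool_rot: [0.988, 0.157, 0.001, 0.001]
ft_force: [0.2, -0.3, 0.7]
grip_width: 0.0427
grasp_force: 0.0
```

```bash
python3 -c "
from h import *
go(.3522,-.3157,.002,.315)"
```

```text
shift cm [-0.18  0.09  2.71] twist -0.0 now [ 0.3536 -0.3142  0.0291] yaw 0.315
```

{"op": "send_rows", "data": {"motion": "0 -0.2 0.1 1 0; 0 -0.2 0.1 2 0; 0 -0.2 0.1 2.7 0; 0 -0.2 0.1 2.7 0; 0 -0.2 0.1 2.7 0"}}

```text
clock: 10.2
eef_pos: [0.3511, -0.315, 0.0008]
tool_rot: [0.988, 0.157, -0.0, -0.001]
ft_force: [-0.2, -0.3, -0.1]
grip_width: 0.0428
grasp_force: 0.0
```

{"op": "send_rows", "data": {"motion": "1 0 0 0 0; 1 0 0 0 0; 1 0 0 0 0; 1 0 0 0 0; 1 0 0 -2 0"}}

```text
clock: 10.7
eef_pos: [0.3498, -0.3138, 0.0196]
tool_rot: [0.988, 0.157, -0.002, -0.002]
ft_force: [-0.1, -0.3, -0.1]
grip_width: 0.0065
grasp_force: 59.9
```

{"op": "send_rows", "data": {"motion": "1 0 0 -2 0; 1 0 0 -4 0; 1 0 0 -6 0; 1 0 0 -6 0"}}

```text
clock: 11.1
eef_pos: [0.3531, -0.3168, 0.0837]
tool_rot: [0.988, 0.157, 0.002, 0.002]
ft_force: [1.0, -0.2, -1.2]
grip_width: 0.0065
grasp_force: 59.9
```

```bash
python3 -c "
from h import *
go(.512,-.268,.082,.187)"
```

```text
shift cm [16.62  0.28  0.22] twist 0.128 now [ 0.3531 -0.3168  0.0837] yaw 0.315
```

{"op": "send_rows", "data": {"motion": "1 4 0.1 0 0.03; 1 8 0.2 0 0.06; 1 12 0.3 0 0.1; 1 15 0.3 0 0.128; 1 16.6 0.3 0.2 0.128"}}

```text
clock: 11.6
eef_pos: [0.5125, -0.2656, 0.078]
tool_rot: [0.996, 0.094, 0.0, -0.0]
ft_force: [0.1, 0.2, -1.0]
grip_width: 0.0067
grasp_force: 59.9
```

{"op": "send_rows", "data": {"motion": "1 0 0 1 0; 1 0 0 2 0; 1 0 0 2 0; 1 0 0 2 0"}}

```text
clock: 12.0
eef_pos: [0.5085, -0.2669, 0.0583]
tool_rot: [0.996, 0.093, -0.001, -0.001]
ft_force: [0.7, -0.1, -0.5]
grip_width: 0.0068
grasp_force: 59.9
```

```bash
python3 -c "
from h import *
a=vision.camera('scene');b=vision.camera('top')
a=a[110:260,230:430,::-1];b=b[90:240,220:400,::-1]
cv2.imwrite('pics/d.png',np.hstack([cv2.resize(v,None,fx=2.1,fy=2.1,interpolation=cv2.INTER_CUBIC) for v in(a,b)]))
go(.512,-.268,.033,.187)
"
```

```text
shift cm [0.22 0.11 2.65] twist -0.001 now [ 0.5096 -0.2674  0.0595] yaw 0.186
```

View pics/d.png

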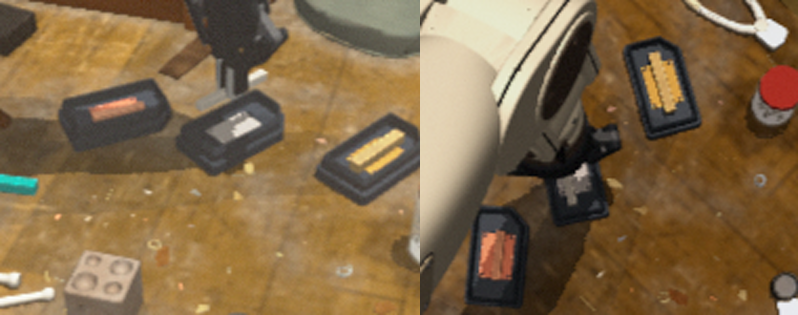

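The copper bar lies in the copper tray (top pixel about (257,212)). The silver bar is held centred over the silver tray. Lowering and letting go, then backing up clear to look.

{"op": "send_rows", "data": {"motion": "1 0.2 0.1 1.5 0; 1 0.2 0.1 2.6 0; 1 0.2 0.1 2.6 0; 1 0.2 0.1 2.6 0; 1 0.2 0.1 2.6 0"}}

```text
clock: 12.6
eef_pos: [0.5127, -0.2677, 0.0339]
tool_rot: [0.996, 0.093, 0.0, 0.0]
ft_force: [0.3, 0.4, -0.6]
grip_width: 0.0065
grasp_force: 59.9
```

{"op": "send_rows", "data": {"motion": "0 0 0 0 0; 0 0 0 0 0; 0 0 0 0 0; 0 0 0 -3 0; 0 0 0 -7 0"}}

```text
clock: 13.1
eef_pos: [0.5105, -0.2664, 0.1017]
tool_rot: [0.996, 0.093, -0.003, -0.002]
ft_force: [1.0, -0.7, -0.1]
grip_width: 0.0426
grasp_force: 0.0
```

{"op": "send_rows", "data": {"motion": "-1 -5 0 -2 0; -1 -10 2 -3 0; -1 -15 5 -5 0; -1 -20 9 -7 0; -1 -24 12 -8 0"}}

```text
clock: 13.6
eef_pos: [0.3224, -0.4041, 0.1758]
tool_rot: [0.996, 0.094, 0.001, 0.001]
ft_force: [0.8, -1.0, 1.0]
grip_width: 0.0851
grasp_force: 0.0
```

```bash
python3 -c "
from h import *
a=vision.camera('scene');b=vision.camera('top')
cv2.imwrite('pics/s1.png',a[:,:,::-1]);cv2.imwrite('pics/t1.png',b[:,:,::-1])
a=a[130:230,240:450,::-1];b=b[95:245,230:400,::-1]
cv2.imwrite('pics/e.png',np.hstack([cv2.resize(v,(int(450/v.shape[0]*v.shape[1])*(1 if i else 1)*(10 if 0 else 1),450),interpolation=cv2.INTER_CUBIC)[:, :] for i,v in enumerate((b,))]))
cv2.imwrite('pics/e2.png',cv2.resize(a,None,fx=3.8,fy=3.8,interpolation=cv2.INTER_CUBIC))
o=bot.get_obs();print(o['eef_pos'],o['clock'])
"
```

```text
[ 0.32054371 -0.40796684  0.17675145] 13.7
```

View pics/e.png

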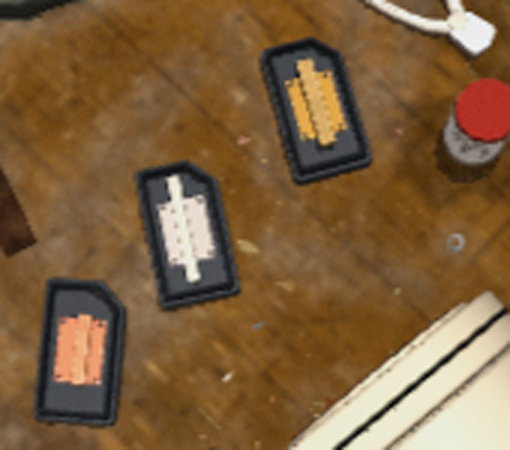

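All three bars lie in their own bays, so step 1 is met: brass tray at top pixel (336,131), silver at (292,173) and copper at (257,212). Next I refine the tray poses by fitting their outlines in both views.

```bash
cat > fit.py <<'E'
from h import *
from scipy.optimize import minimize
PT=np.array([[-32,-56],[32,-56],[32,36],[12,56],[-32,56]])/1000.
RM=PT*np.array([24.5+3.5,48.5+3.5])/np.array([32,56])   # bay wall outer, 4 mm in
def model(p,z0=0.):
    c,s=np.cos(p[2]),np.sin(p[2])
    def w(q,z): # tray y -> (c,s), tray x -> (s,-c)
        return np.c_[p[0]+q[:,1]*c+q[:,0]*s,p[1]+q[:,1]*s-q[:,0]*c,np.full(len(q),z0+z)]
    return np.vstack([w(PT,0),w(PT,.013),w(RM,.028)])
def mask(im,n,p,z0=0):
    lab=cv2.cvtColor(im,cv2.COLOR_RGB2LAB).astype(int)
    m=((lab[...,0]<85)&(abs(lab[...,1]-128)<8)&(abs(lab[...,2]-128)<10)).astype(np.uint8)
    reg=np.zeros_like(m); h=cv2.convexHull(proj(n,model(p,z0)).astype(np.float32)).astype(np.int32)
    cv2.fillPoly(reg,[h],1); reg=cv2.dilate(reg,np.ones((7,7)))
    m=cv2.morphologyEx(m*reg,cv2.MORPH_CLOSE,np.ones((3,3))); cs,_=cv2.findContours(m,cv2.RETR_EXTERNAL,cv2.CHAIN_APPROX_NONE)
    out=np.zeros_like(m); cv2.fillPoly(out,[cv2.convexHull(max(cs,key=cv2.contourArea))],1); return out
def fit(ims,p0,z0=0):
    M={n:mask(i,n,p0,z0).astype(float) for n,i in ims.items()}; K=8
    def cost(p):
        c=0
        for n,m in M.items():
            h=cv2.convexHull(proj(n,model(p,z0)).astype(np.float32))[:,0]
            x0,y0=np.floor(h.min(0)).astype(int)-12; S=90
            r=np.zeros((S*K,S*K),np.uint8); cv2.fillPoly(r,[np.round((h-[x0,y0]+.5)*K).astype(np.int32)],1)
            r=cv2.resize(r.astype(np.float32),(S,S),interpolation=cv2.INTER_AREA)
            c+=abs(r-m[y0:y0+S,x0:x0+S]).sum()/m.sum()
        return c
    r=minimize(cost,p0,method="Nelder-Mead",options=dict(initial_simplex=np.array(p0)+np.array([[0,0,0],[.004,0,0],[0,.004,0],[0,0,.06]]),xatol=1e-5,fatol=1e-5,maxiter=300))
    return r.x,r.fun
E
python3 - <<'E'
from fit import *
s=cv2.imread("pics/s1.png")[:,:,::-1].copy();t=cv2.imread("pics/t1.png")[:,:,::-1].copy()
for k,p in dict(brass=(.611,-.3722,.258),copper=(.4195,-.184,-.115),silver=(.512,-.268,.187)).items():
    for ims in({"scene":s},{"top":t},{"scene":s,"top":t}):
        x,f=fit(ims,p); print(k,list(ims),np.round(x,4),round(f,3))
E
```

```text
brass ['scene'] [ 0.6112 -0.3755  0.3282] 0.129
brass ['top'] [ 0.6095 -0.3722  0.2479] 0.042
brass ['scene', 'top'] [ 0.6099 -0.373   0.2506] 0.2
copper ['scene'] [ 0.4297 -0.1793  0.1212] 0.162
copper ['top'] [ 0.4191 -0.1834 -0.1041] 0.038
copper ['scene', 'top'] [ 0.4208 -0.1836 -0.0992] 0.244
silver ['scene'] [ 0.5132 -0.2711  0.2979] 0.139
silver ['top'] [ 0.5112 -0.2683  0.1844] 0.035
silver ['scene', 'top'] [ 0.5116 -0.2687  0.2017] 0.192
```

```bash
python3 -c "
from h import *
go(.4192,-.1837,.07,-.11)"
```

```text
shift cm [ 13.68 -20.38  10.57] twist 0.289 now [ 0.3205 -0.408   0.1768] yaw 0.179
```

{"op": "send_rows", "data": {"motion": "-1 2.3 -3.4 1.5 0.06; -1 4.6 -6.8 3 0.12; -1 6.9 -10.2 4.5 0.18; -1 9.2 -13.6 6 0.24; -1 11.4 -17 7.5 0.289"}}

```text
clock: 14.2
eef_pos: [0.4046, -0.2129, 0.0989]
tool_rot: [0.999, -0.052, 0.0, 0.0]
ft_force: [0.3, 0.0, 0.1]
grip_width: 0.0856
grasp_force: 0.0
```

```bash
python3 -c "
from h import *
go(.4192,-.1837,.05,-.11)"
```

```text
shift cm [ 1.14 -3.06  4.89] twist 0.006 now [ 0.4046 -0.2129  0.0989] yaw -0.104
```

{"op": "send_rows", "data": {"motion": "-1 0.6 -1.5 1.5 0; -1 1.1 -2.9 3 0; -1 1.1 -2.9 4.5 0.005; -1 1.1 -2.9 4.5 0.005; -1 1.1 -2.9 4.5 0.005"}}

```text
clock: 14.7
eef_pos: [0.4178, -0.1867, 0.0544]
tool_rot: [0.999, -0.053, -0.0, -0.0]
ft_force: [-1.0, -1.1, -0.3]
grip_width: 0.0854
grasp_force: 0.0
```

{"op": "send_rows", "data": {"motion": "-1 0 0 0 0; -1 0 0 0 0"}}

```text
clock: 14.9
eef_pos: [0.4185, -0.1877, 0.0551]
tool_rot: [0.999, -0.054, 0.001, 0.0]
ft_force: [1.0, 1.2, 0.4]
grip_width: 0.0852
grasp_force: 0.0
```

```bash
python3 -c "
from h import *
go(.4192,-.1837,-.002,-.11)"
```

```text
shift cm [ 0.02 -0.41  5.71] twist 0.002 now [ 0.4185 -0.1877  0.0551] yaw -0.108
```

{"op": "send_rows", "data": {"motion": "-1 0 -0.4 1.5 0; -1 0 -0.4 3 0; -1 0 -0.4 4.3 0; -1 0 -0.4 4.7 0; -1 0 -0.4 4.7 0"}}

```text
clock: 15.4
eef_pos: [0.418, -0.1833, 0.0072]
tool_rot: [0.999, -0.054, -0.0, -0.0]
ft_force: [-0.1, -0.1, -0.1]
grip_width: 0.0852
grasp_force: 0.0
```

{"op": "send_rows", "data": {"motion": "-1 0 0 0 0; -1 0 0 0 0"}}

```text
clock: 15.6
eef_pos: [0.419, -0.1835, 0.0081]
tool_rot: [0.999, -0.054, 0.001, 0.0]
ft_force: [0.8, 0.2, 0.3]
grip_width: 0.0854
grasp_force: 0.0
```

```bash
python3 -c "
from h import *
go(.4192,-.1837,-.002,-.11)"
```

```text
shift cm [0.02 0.02 1.01] twist 0.003 now [ 0.419  -0.1835  0.0081] yaw -0.107
```

{"op": "send_rows", "data": {"motion": "-1 0 0 0.5 0; -1 0 0 1.0 0; -1 0 0 1.0 0; -1 0 0 1.0 0; -1 0 0 1.0 0"}}

```text
clock: 16.1
eef_pos: [0.4183, -0.1831, -0.0028]
tool_rot: [0.999, -0.054, -0.0, -0.0]
ft_force: [-0.2, 0.7, -0.4]
grip_width: 0.0856
grasp_force: 0.0
```

{"op": "send_rows", "data": {"motion": "1 0 0 0 0; 1 0 0 0 0; 1 0 0 0 0; 1 0 0 0 0"}}

```text
clock: 16.5
eef_pos: [0.4185, -0.1835, -0.002]
tool_rot: [0.999, -0.054, 0.0, 0.0]
ft_force: [-1.4, -0.3, 5.4]
grip_width: 0.0623
grasp_force: 65.7
```

{"op": "send_rows", "data": {"motion": "1 0 0 -0.5 0; 1 0 0 -1.5 0; 1 0 0 -3 0; 1 0 0 -5 0; 1 0 0 -7 0"}}

```text
clock: 17.0
eef_pos: [0.4179, -0.1829, 0.0682]
tool_rot: [0.999, -0.054, -0.0, -0.0]
ft_force: [0.1, 0.3, -2.2]
grip_width: 0.0617
grasp_force: 66.2
```

{"op": "send_rows", "data": {"motion": "1 0 0 -1 0; 1 0 0 -1 0; 1 0 0 -1 0"}}

```text
clock: 17.3
eef_pos: [0.418, -0.183, 0.077]
tool_rot: [0.999, -0.054, -0.0, -0.0]
ft_force: [0.4, 0.3, -1.7]
grip_width: 0.0622
grasp_force: 66.2
```

```bash
python3 -c "
from fit import *
s=vision.camera('scene');t=vision.camera('top')
cv2.imwrite('pics/s2.png',s[:,:,::-1]);cv2.imwrite('pics/t2.png',t[:,:,::-1])
a=s[60:210,220:450,::-1];b=t[95:245,230:400,::-1]
cv2.imwrite('pics/f.png',np.hstack([cv2.resize(v,None,fx=1.95,fy=1.95,interpolation=cv2.INTER_CUBIC) for v in(a,b)]))
go(.6099,-.3722,.08,.253)
"
```

```text
shift cm [21.16 16.78 -0.42] twist -0.36 now [ 0.4174 -0.1827  0.0763] yaw -0.107
```

View pics/f.png

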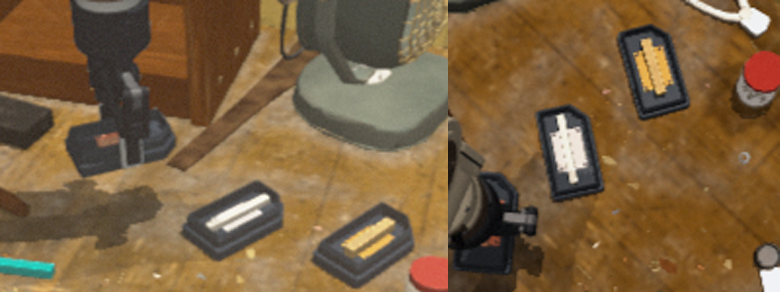

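The copper tray is held level with its bar inside. Carrying it over to the brass tray.

{"op": "send_rows", "data": {"motion": "1 2 1.6 0 -0.03; 1 5 4 0 -0.08; 1 8 6.4 0 -0.13; 1 11 8.7 0 -0.19; 1 14 11.1 0 -0.25"}}

```text
clock: 17.9
eef_pos: [0.5458, -0.309, 0.0755]
tool_rot: [0.997, 0.073, -0.001, -0.001]
ft_force: [1.0, 0.6, -2.0]
grip_width: 0.0622
grasp_force: 66.2
```

```bash
python3 -c "
from h import *
go(.609,-.3725,.076,.253)"
```

```text
shift cm [ 5.34  7.2  -0.07] twist -0.108 now [ 0.5458 -0.309   0.0755] yaw 0.145
```

{"op": "send_rows", "data": {"motion": "1 2 2.7 0 -0.05; 1 3.5 4.7 0 -0.1; 1 4.8 6.4 0 -0.108; 1 5.3 7.1 0 -0.108; 1 5.3 7.1 0 -0.108"}}

```text
clock: 18.4
eef_pos: [0.608, -0.3717, 0.0746]
tool_rot: [0.992, 0.125, -0.001, -0.001]
ft_force: [-0.3, -0.4, -2.0]
grip_width: 0.0624
grasp_force: 66.2
```

{"op": "send_rows", "data": {"motion": "1 0 0 0 0; 1 0 0 0 0; 1 0 0 0 0"}}

```text
clock: 18.7
eef_pos: [0.6077, -0.3706, 0.0772]
tool_rot: [0.992, 0.125, -0.0, -0.0]
ft_force: [0.4, -0.8, -2.5]
grip_width: 0.0622
grasp_force: 66.2
```

```bash
python3 -c "
from h import *
go(.609,-.3725,.03,.253)
s=vision.camera('scene');t=vision.camera('top')
cv2.imwrite('pics/s3.png',s[:,:,::-1]);cv2.imwrite('pics/t3.png',t[:,:,::-1])
a=s[100:250,330:490,::-1];b=t[75:225,270:420,::-1]
cv2.imwrite('pics/g.png',np.hstack([cv2.resize(v,None,fx=2.5,fy=2.5,interpolation=cv2.INTER_CUBIC) for v in(a,b)]))
go(.609,-.3725,.03,.253)
"
```

```text
shift cm [0.08 0.22 4.72] twist -0.002 now [ 0.6077 -0.3706  0.0772] yaw 0.251
shift cm [0.05 0.19 4.76] twist -0.002 now [ 0.608  -0.3708  0.0776] yaw 0.251
```

View pics/g.png

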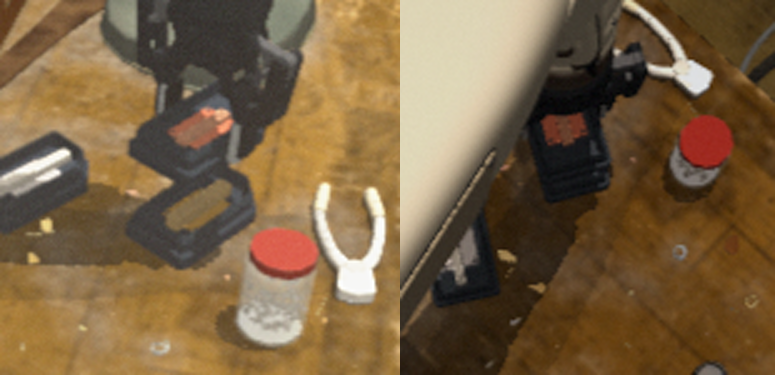

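The copper tray hangs aligned over the brass tray, clipped corners in line. Lowering in stages.

{"op": "send_rows", "data": {"motion": "1 0.05 0.2 1.5 0; 1 0.05 0.2 3 0; 1 0.05 0.2 4.2 0; 1 0.05 0.2 4.5 0; 1 0.05 0.2 4.5 0"}}

```text
clock: 19.3
eef_pos: [0.6084, -0.3726, 0.0308]
tool_rot: [0.992, 0.125, -0.001, -0.001]
ft_force: [0.1, -0.5, -2.3]
grip_width: 0.0623
grasp_force: 66.2
```

{"op": "send_rows", "data": {"motion": "1 0 0 0 0; 1 0 0 0 0"}}

```text
clock: 19.5
eef_pos: [0.6099, -0.3734, 0.0333]
tool_rot: [0.992, 0.125, 0.001, 0.001]
ft_force: [0.6, -0.7, -1.6]
grip_width: 0.0623
grasp_force: 66.2
```

```bash
python3 -c "
from h import *
go(.609,-.3725,.017,.253)"
```

```text
shift cm [-0.06 -0.11  1.63] twist -0.002 now [ 0.6099 -0.3734  0.0333] yaw 0.251
```

{"op": "send_rows", "data": {"motion": "1 -0.05 -0.05 0.4 0; 1 -0.05 -0.05 0.8 0; 1 -0.05 -0.05 1.1 0; 1 -0.05 -0.05 1.4 0; 1 -0.05 -0.05 1.4 0"}}

```text
clock: 20.0
eef_pos: [0.6085, -0.3729, 0.0178]
tool_rot: [0.992, 0.125, -0.0, 0.0]
ft_force: [0.3, -1.6, -3.3]
grip_width: 0.0621
grasp_force: 66.2
```

{"op": "send_rows", "data": {"motion": "1 0 0 0.1 0; 1 0 0 0.2 0; 1 0 0 0.2 0"}}

```text
clock: 20.3
eef_pos: [0.6087, -0.3728, 0.0163]
tool_rot: [0.992, 0.125, 0.0, 0.0]
ft_force: [-0.4, -0.7, -1.8]
grip_width: 0.0621
grasp_force: 66.2
```

{"op": "send_rows", "data": {"motion": "-1 0 0 0 0; -1 0 0 0 0; -1 0 0 0 0; -1 0 0 0 0; -1 0 0 -1 0"}}

```text
clock: 20.8
eef_pos: [0.6074, -0.3718, 0.0249]
tool_rot: [0.992, 0.125, -0.001, -0.001]
ft_force: [-0.2, 0.6, -0.0]
grip_width: 0.0851
grasp_force: 0.0
```

{"op": "send_rows", "data": {"motion": "-1 0 0 -3 0; -1 0 0 -6 0; -1 -3 0 -8 0; -1 -7 -2 -8 0; -1 -10 -4 -8 0.05"}}

```text
clock: 21.3
eef_pos: [0.5007, -0.3595, 0.1083]
tool_rot: [0.995, 0.099, 0.001, 0.001]
ft_force: [-0.6, -1.2, -0.2]
grip_width: 0.0854
grasp_force: 0.0
```

{"op": "send_rows", "data": {"motion": "-1 -5 0 0 0; -1 -10 0 0 0; -1 -15 0 0 0"}}

```text
clock: 21.6
eef_pos: [0.3534, -0.3888, 0.1075]
tool_rot: [0.995, 0.101, 0.001, 0.001]
ft_force: [-0.7, -0.7, 0.2]
grip_width: 0.0853
grasp_force: 0.0
```

```bash
python3 -c "
from fit import *
s=vision.camera('scene');t=vision.camera('top')
cv2.imwrite('pics/s4.png',s[:,:,::-1]);cv2.imwrite('pics/t4.png',t[:,:,::-1])
a=s[100:250,330:490,::-1];b=t[75:225,250:410,::-1]
cv2.imwrite('pics/i.png',np.hstack([cv2.resize(v,None,fx=2.5,fy=2.5,interpolation=cv2.INTER_CUBIC) for v in(a,b)]))
print('silver',fit({'top':t},(.5113,-.268,.186)))
print('stack',fit({'top':t},(.6099,-.3722,.253),.018))
go(.5113,-.268,.06,.186)
"
```

```text
silver (array([ 0.51133554, -0.26807371,  0.18779248]), np.float64(0.03591327519379845))
stack (array([ 0.60697895, -0.37115533,  0.23821918]), np.float64(0.05099650991917708))
shift cm [18.27 -8.69  4.66] twist 0.008 now [ 0.349  -0.3887  0.107 ] yaw 0.194
```

View pics/i.png

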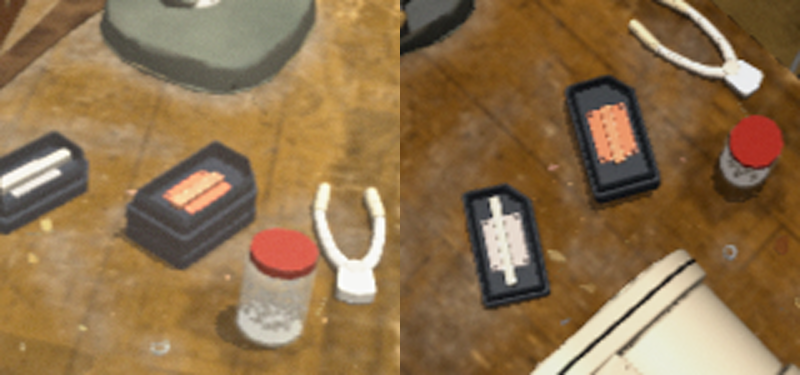

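The copper tray looks seated flat on the brass tray, corners in line, with its bar inside (top pixel about (335,128)). I'll check the nest height and centre while moving over to the silver tray.

{"op": "send_rows", "data": {"motion": "-1 4 -1.9 0 0; -1 8 -3.8 0.6 0; -1 12 -5.7 1.2 0.008; -1 16 -7.6 2.5 0.008; -1 18.3 -8.7 3.5 0.008"}}

```text
clock: 22.2
eef_pos: [0.5203, -0.2647, 0.0719]
tool_rot: [0.995, 0.098, 0.001, 0.0]
ft_force: [-0.6, -0.5, -0.9]
grip_width: 0.0859
grasp_force: 0.0
```

{"op": "send_rows", "data": {"motion": "-1 0 0 0 0; -1 0 0 0 0; -1 0 0 0 0"}}

```text
clock: 22.5
eef_pos: [0.5167, -0.2675, 0.072]
tool_rot: [0.995, 0.096, 0.0, 0.0]
ft_force: [0.2, 0.2, -0.6]
grip_width: 0.0856
grasp_force: 0.0
```

```bash
python3 - <<'E'
import fit as F
from fit import *
s=cv2.imread("pics/s4.png")[:,:,::-1].copy();t=cv2.imread("pics/t4.png")[:,:,::-1].copy()
o=F.model
def red(im,seed):
    lab=cv2.cvtColor(im,cv2.COLOR_RGB2LAB).astype(int); m=((lab[...,1]>143)&(lab[...,0]>110)).astype(np.uint8)
    w=np.zeros_like(m);w[seed[1]-18:seed[1]+18,seed[0]-20:seed[0]+20]=1;ys,xs=np.nonzero(m*w)
    return cv2.minAreaRect(np.c_[xs,ys].astype(np.float32))
a=red(s,(409,177));b=red(t,(335,128)); P,e=tri(a[0],b[0]); print("chip",a,b,np.round(P,4),round(e,4),"@z31",np.round(onz("top",b[0],.031),4))
F.model=lambda p,z0=0:np.vstack([o(p,0),o(p,.018)])
print("stack",fit({"top":t},(.6099,-.3722,.253)))
go(.5113,-.268,-.002,.187)
E
```

```text
chip ((408.4999694824219, 175.99998474121094), (13.867504119873047, 24.68415641784668), 56.30992889404297) ((334.5943603515625, 128.33018493652344), (22.389768600463867, 15.796462059020996), 74.05460357666016) [ 0.6085 -0.3721  0.0333] 0.0025 @z31 [ 0.608  -0.3716  0.031 ]
stack (array([ 0.60911403, -0.37120124,  0.25817178]), np.float64(0.04038850110213078))
shift cm [-0.54 -0.05  7.4 ] twist 0.005 now [ 0.5167 -0.2675  0.072 ] yaw 0.192
```

The triangulated chip is at 33 mm (31 expected) and the centre is within about 1 mm, so it is nested. Now the silver tray.

{"op": "send_rows", "data": {"motion": "-1 -0.5 0 1.5 0.005; -1 -0.5 0 3 0.005; -1 -0.5 0 4.5 0.005; -1 -0.5 0 5.8 0.005; -1 -0.5 0 5.8 0.005"}}

```text
clock: 23.0
eef_pos: [0.5099, -0.268, 0.0118]
tool_rot: [0.996, 0.093, -0.001, -0.001]
ft_force: [-0.9, -0.1, -0.2]
grip_width: 0.0857
grasp_force: 0.0
```

{"op": "send_rows", "data": {"motion": "-1 0 0 0 0; -1 0 0 0 0; -1 0 0 0 0"}}

```text
clock: 23.3
eef_pos: [0.5125, -0.2683, 0.0143]
tool_rot: [0.996, 0.094, 0.001, 0.0]
ft_force: [0.5, 0.1, -0.0]
grip_width: 0.0855
grasp_force: 0.0
```

```bash
python3 -c "
from h import *
go(.5113,-.268,-.002,.187)"
```

```text
shift cm [-0.12 -0.05  1.63] twist 0.001 now [ 0.5125 -0.2683  0.0143] yaw 0.188
```

{"op": "send_rows", "data": {"motion": "-1 0 0 0.6 0; -1 0 0 1.2 0; -1 0 0 1.5 0; -1 0 0 1.5 0; -1 0 0 1.5 0"}}

```text
clock: 23.8
eef_pos: [0.5117, -0.2677, -0.002]
tool_rot: [0.996, 0.094, -0.0, -0.0]
ft_force: [0.3, -0.2, -0.3]
grip_width: 0.0856
grasp_force: 0.0
```

{"op": "send_rows", "data": {"motion": "1 0 0 0 0; 1 0 0 0 0; 1 0 0 0 0; 1 0 0 0 0; 1 0 0 0 0"}}

```text
clock: 24.3
eef_pos: [0.5125, -0.2683, -0.0008]
tool_rot: [0.996, 0.094, 0.001, 0.001]
ft_force: [-1.0, -0.2, 5.8]
grip_width: 0.0621
grasp_force: 66.3
```

{"op": "send_rows", "data": {"motion": "1 0 0 -0.5 0; 1 0 0 -2 0; 1 0 0 -4 0; 1 0 0 -6.5 0; 1 0 0 -9 0"}}

```text
clock: 24.8
eef_pos: [0.5108, -0.2672, 0.088]
tool_rot: [0.996, 0.094, -0.001, -0.001]
ft_force: [-0.2, -0.6, -2.4]
grip_width: 0.0622
grasp_force: 66.0
```

```bash
python3 -c "
from h import *
go(.609,-.3718,.088,.255)"
```

```text
shift cm [ 7.7  12.11 -0.04] twist -0.067 now [ 0.5108 -0.2672  0.088 ] yaw 0.188
```

{"op": "send_rows", "data": {"motion": "1 1.7 2.7 0 -0.02; 1 3.6 5.7 0 -0.04; 1 5.5 8.6 0 -0.067; 1 7 11 0 -0.067; 1 7.7 12.1 0 -0.067"}}

```text
clock: 25.3
eef_pos: [0.6108, -0.3738, 0.0867]
tool_rot: [0.992, 0.127, -0.0, -0.0]
ft_force: [-0.9, -0.2, -2.8]
grip_width: 0.0621
grasp_force: 66.4
```

{"op": "send_rows", "data": {"motion": "1 0 0 0 0; 1 0 0 0 0; 1 0 0 0 0; 1 0 0 0 0"}}

```text
clock: 25.7
eef_pos: [0.6095, -0.3715, 0.0884]
tool_rot: [0.992, 0.127, -0.0, -0.0]
ft_force: [0.6, 0.7, -1.5]
grip_width: 0.0621
grasp_force: 66.4
```

```bash
python3 -c "
from h import *
go(.6095,-.372,.051,.255)"
```

```text
shift cm [-0.01  0.05  3.74] twist 0.0 now [ 0.6095 -0.3715  0.0884] yaw 0.255
```

{"op": "send_rows", "data": {"motion": "1 0 0.03 1.2 0; 1 0 0.03 2.4 0; 1 0 0.03 3.4 0; 1 0 0.03 3.7 0; 1 0 0.03 3.7 0"}}

```text
clock: 26.2
eef_pos: [0.6093, -0.3721, 0.0496]
tool_rot: [0.992, 0.127, -0.001, -0.001]
ft_force: [0.4, -0.2, -2.5]
grip_width: 0.0625
grasp_force: 66.4
```

{"op": "send_rows", "data": {"motion": "1 0 0 0 0; 1 0 0 0 0; 1 0 0 0 0"}}

```text
clock: 26.5
eef_pos: [0.6106, -0.3729, 0.052]
tool_rot: [0.992, 0.127, 0.001, 0.0]
ft_force: [-0.4, -0.0, -2.1]
grip_width: 0.0619
grasp_force: 66.4
```

{"op": "send_rows", "data": {"motion": "1 0 0 0.4 0; 1 0 0 0.8 0; 1 0 0 1.1 0; 1 0 0 1.3 0; 1 0 0 1.3 0"}}

```text
clock: 27.0
eef_pos: [0.6097, -0.3724, 0.0375]
tool_rot: [0.992, 0.127, -0.0, -0.0]
ft_force: [0.9, -0.8, -2.1]
grip_width: 0.0624
grasp_force: 66.4
```

{"op": "send_rows", "data": {"motion": "1 0 0 0.1 0; 1 0 0 0.2 0; 1 0 0 0.25 0; 1 0 0 0.25 0"}}

```text
clock: 27.4
eef_pos: [0.6101, -0.3726, 0.0357]
tool_rot: [0.992, 0.127, -0.0, -0.0]
ft_force: [-0.3, 0.2, -1.9]
grip_width: 0.062
grasp_force: 66.4
```

{"op": "send_rows", "data": {"motion": "-1 0 0 0 0; -1 0 0 0 0; -1 0 0 0 0; -1 0 0 0 0; -1 0 0 -1 0"}}

```text
clock: 27.9
eef_pos: [0.6091, -0.372, 0.0444]
tool_rot: [0.992, 0.127, -0.001, -0.001]
ft_force: [0.4, -0.1, -0.6]
grip_width: 0.0854
grasp_force: 0.0
```

{"op": "send_rows", "data": {"motion": "-1 0 0 -3 0; -1 0 0 -6 0; -1 -3 0 -8 0; -1 -7 -2 -8 0; -1 -10 -4 -8 0.05"}}

```text
clock: 28.4
eef_pos: [0.5023, -0.3599, 0.1278]
tool_rot: [0.995, 0.101, 0.001, 0.001]
ft_force: [-0.3, -0.8, -0.7]
grip_width: 0.0854
grasp_force: 0.0
```

{"op": "send_rows", "data": {"motion": "-1 -5 0 0 0; -1 -10 0 0 0; -1 -15 0 0 0; -1 -15 0 0 0; -1 -15 0 0 0"}}

```text
clock: 28.9
eef_pos: [0.3558, -0.3904, 0.1271]
tool_rot: [0.995, 0.101, 0.001, 0.001]
ft_force: [0.1, -0.2, 0.0]
grip_width: 0.0851
grasp_force: 0.0
```

```bash
python3 - <<'E'
import fit as F
from fit import *
s=vision.camera('scene');t=vision.camera('top')
a=s[100:250,330:490,::-1];b=t[75:225,250:410,::-1]
cv2.imwrite('pics/j.png',np.hstack([cv2.resize(v,None,fx=2.5,fy=2.5,interpolation=cv2.INTER_CUBIC) for v in(a,b)]))
o=F.model
F.model=lambda p,z0=0:np.vstack([o(p,0),o(p,.018),o(p,.036)])
print("stack",fit({"top":t},(.6099,-.3722,.253)))
E
```

```text
stack (array([ 0.60924715, -0.37145645,  0.25043883]), np.float64(0.035702228224172856))
```

View pics/j.png

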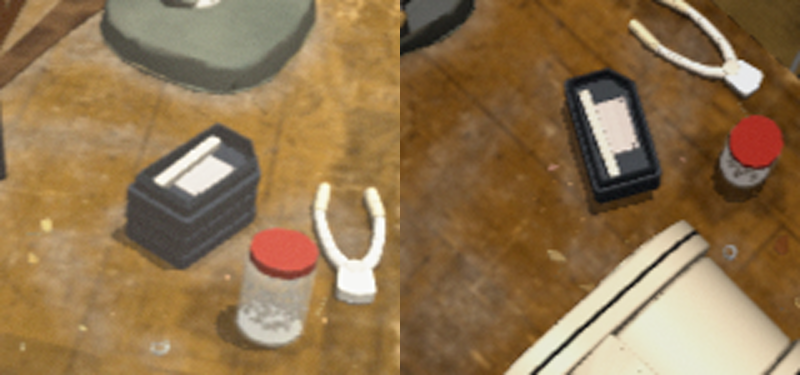

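The stack shows three evenly spaced layers with clipped corners in line. The silver tray is level, with its bar lying along the left wall inside the bay, and the arm is clear.

```bash
python3 -c "
from workcell import workorder
print(workorder.job_done())"
```

```text
the job is handed in; nothing more can be done
None
```

I handed the job in with each bar in the tray of its own metal and the copper then silver trays nested on the brass tray, corners in line, jar, loupe and dapping block left alone; no verdict came back, and the silver tray's seating was checked only by the last picture and an outline fit.

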